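Square the closed food box up in the corner guide

ROBOT

A 7-joint arm with a two-finger parallel gripper is mounted at the origin on a cart in front of the work surface, level with it; the furniture and walls round the work are solid. World frame = base frame: x ahead of the robot, y to its left, z up, the work surface at z = 0. Lengths are in m, angles in rad, forces in N, time in s.
With the tool pointing down it reaches from about 0.4 to 0.9 m from the base axis. Payload 5.5 kg.
Tool frame: the origin (TCP) lies midway between the tips of the shut fingers; the grasp point (between the pads) lies 19 mm behind it (manip.grip_depth is the distance from the TCP to the grasp point, in m); z points along the fingers, y is the line along which they close (so a half turn about z gives the same grasp; the last joint's range is limited). The gripper opens to 92 mm and grips with 3 to 60 N. Pads are 19 mm wide; open, the fingers measure 130 mm over their backs; the gripper's body (75 mm by 190 mm) begins 47 mm behind the grasp point.
Start: joints at [-1.047, 0.501, -0.427, 1.55, 0.221, 1.138, -0.21], TCP at [0.168, 0.628, 0.227] pointing down, gripper open.
Joint ranges: [-2.88, 2.88], [-0.31, 2.03], [-1.54, 1.56], [0.2, 2.42], [-1.41, 4.55], [0.19, 2.02], [-2.57, 2.57]. Speed limits (rad/s): [2.57, 2.57, 3.14, 3.14, 3.14, 3.14, 3.14].

INTERFACE

Orientations are given as a unit quaternion [x, y, z, w].
In Python, from bench import manip, effector, viewer gives the robot as it stands. Calls block until the motion is done:
- manip.move_pose(position, orientation): joint-space move of the TCP to a pose.
- manip.servo_line(position, ori=None, vel=0.15): straight line of the TCP; ori=None keeps the orientation; vel is the mean speed in m/s.
- manip.movej(angles): joint-space move.
- effector.open_jaws() and effector.close(f_grip=None): open the fingers fully, or close them until they stop; f_grip is the grip in N (None keeps the last).
- manip.sleep(seconds).
- manip.solve_ik(position, orientation): joint angles nearest the present ones, or None.
- viewer.get_image(name): name is "scene" or "side" or "wrist"; returns the picture (420x560x3 uint8, red, green, blue); there is no depth.
- viewer.get_calibration(name): a dict with "vfov" (degrees; the focal length in pixels is half the picture's height over the tangent of half this angle, whatever the lens; pixels are square), "cx", "cy" (the principal point, pixels), "eye" and "attitude" of the camera in the world. Camera axes: x right, y down, z forward; pixel columns grow to the right and rows downward; lengths in m; the calibration is good to about 2 mm. A picture is of the moment at which its call begins: read the wrist's pose just before it. get_calibration takes no time and is no camera call; for the wrist camera it gives the pose at the moment of the call.
A pose or a line that the arm cannot do raises manip.PlanningError and nothing moves.
- manip.hand_in(): hands the job in; it is judged then, once.
Readings, each from a call of its own:
- manip.current_clock(): time.
- manip.current_q(): joint angles.
- manip.current_joint_velocities(): joint speeds.
- manip.current_tau(): joint torques, N m.
- manip.current_tool_pos(): TCP position.
- manip.current_tcp_rot(): TCP orientation.
- manip.current_force(): force on the tool from outside, world axes, zero at the start.
- manip.current_wrist_torque(): the same for the moment, N m.
- manip.current_finger_gap(): finger opening in m.
- manip.current_gripper_force(): force on a finger pad.
Only numpy, scipy, OpenCV 4.12 (cv2) and the standard library are available. Lean on these libraries where they do the work, as an engineer would, in place of code of your own. Each camera call takes 0.05 s, during which the arm holds its last target. There are 200 camera calls.

TASK

Gently push the lidded box of croutons along the worktop into the corner of the steel guide, so that its long side lies flush against the guide's long wall and its end touches the short wall, square and snug for labelling. Keep it flat on the worktop all the way, never lifted, tipped or rammed hard against the walls (the box is flimsy), and leave the jar, the sauce bottle and the timer where they stand. Finish with the gripper clear of everything.

Things in the scene. Friction and masses are not known exactly. Their poses are not given: they have to be found in the camera images.
- food_box: Clear deli box of croutons, white lid fixed, loose, 0.3 to 0.5 kg. The lid, 62 to 73 mm up meets the walls: x +-69 mm, y +-99 mm; the sides below taper in; over 40 N against the walls would crush it. Origin: on the worktop under the lid's middle, z up. +y end: straight lid edge at 99 mm, starts within 20 degrees of facing the short wall. -y end: edge at 90 mm, its 32 mm wide tab reaches 99 mm.
- corner_guide: L-shaped steel sheet guide, fixed, walls 5 mm thick, 80 mm high, open to the robot and its left. Origin: inner corner on the worktop, z up. Long (far) wall: inner face x = 0, 260 mm along +y. Short (right) wall: inner face y = 0, 130 mm along -x. Turned up to 15 degrees; 30 mm foot flanges outside. Box in place: its centre at x = -69, y = 99 mm, y axes parallel.
- squat_jar: Squat jar with a red lid, 59 mm diameter, 86 mm tall, loose bystander. Origin at the centre of its underside. Leave alone.
- sauce_bottle: Green sauce bottle with a white cap, 52 x 82 mm, 186 mm tall, loose bystander. Origin at the centre of its underside. Leave alone.
- timer: White kitchen timer lying flat, 78 x 52 x 14 mm, loose bystander. Origin at the centre of its underside. Leave alone.

How it is judged:
At the end, for the whole second after the job is handed in: The box stands flat and still on the worktop in the corner: each side within 6 mm of its wall, its long side within 0.05 rad (3 degrees) of the long wall; the jar, bottle and timer are within 20 mm of where they stood (x of food_box in the frame of corner_guide between -0.075 and -0.063 m and y of food_box in the frame of corner_guide between 0.093 and 0.105 m and angle between the y axis of food_box and the y axis of corner_guide, either way round below 0.05 rad and height (world z) of food_box below 0.006 m and angle between food_box's own z axis and vertical below 0.04 rad and linear speed of food_box below 0.01 m/s and distance of each of squat_jar, sauce_bottle, timer from where it was at the start of the episode below 0.02 m); the robot touches nothing.
It fails at once if the box is rammed against the guide with more than 40 N (contact force between food_box and corner_guide above 40 N).
It fails at once if the box is lifted off the worktop (height (world z) of food_box above 0.012 m).
It fails at once if the box is tipped (angle between food_box's own z axis and vertical above 0.15 rad).
It fails at once if a bystander (jar, bottle or timer) is moved more than 20 mm (distance of any of squat_jar, sauce_bottle, timer from where it was at the start of the episode above 0.02 m).
It also fails if it takes over 58 s, if anything falls off the work surface, if the arm or the gripper's body presses on something with over 40 N, if the wrist force passes 120 N, or if a joint passes its speed limit or range.

## Working session

There is one attempt and no reset: what is moved stays moved. The work goes in short steps, each a Python script; the robot and the scene stay as the last script left them, time stands still between calls to the robot, and variables do not carry over. Pictures are saved under pics/ and viewed, at most 10 in all, crops included, and the job is handed in when it is done.

```bash
ls; mkdir -p pics; python3 - <<'E'
from bench import manip, effector, viewer
import cv2
for n in("scene","side"):
    im=viewer.get_image(n); cv2.imwrite(f"pics/{n}0.png",im[:,:,::-1]); print(n,viewer.get_calibration(n))
print(viewer.get_calibration("wrist"),manip.current_clock(),manip.current_tcp_rot())
E
```

```text
pics
scene {'vfov': 44.23888176815906, 'cx': 285.897954664868, 'cy': 213.21568938966445, 'eye': array([ 0.00795305, -0.9981138 ,  0.8270889 ]), 'attitude': array([ 0.85771343, -0.21769139,  0.11027348, -0.45252392])}
side {'vfov': 47.41872670569664, 'cx': 281.0062576549505, 'cy': 211.80659922427495, 'eye': array([ 0.19729963, -0.98636238,  0.78828468]), 'attitude': array([ 0.86835801, -0.15997427,  0.07680855, -0.46310155])}
{'vfov': 59.24376858782011, 'cx': 276.1096260427229, 'cy': 207.9859027576148, 'eye': array([0.08606243, 0.65016622, 0.38436128]), 'attitude': array([0.7835156 , 0.6012825 , 0.09457912, 0.12496978])} 0.1 [ 1.30032338e-01  9.91509368e-01 -8.65104825e-04 -1.27202931e-04]
```

View pics/scene0.png

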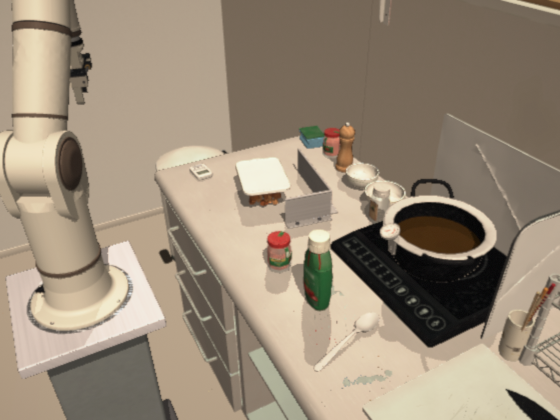

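View pics/side0.png

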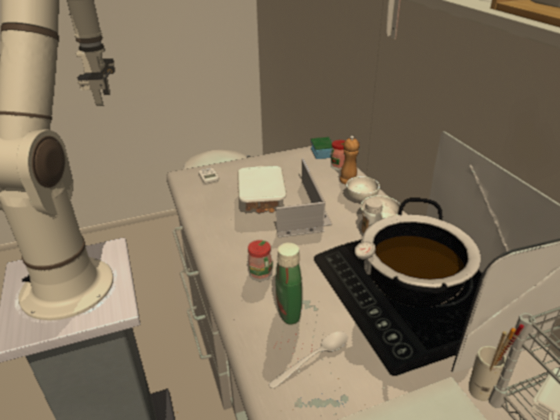

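The box (lid at about 262,176 in the scene view) stands just left of and in front of the guide (corner at about 327,190). The timer is at (201,172), the jar at (279,250) and the bottle at (318,270). I'll cast rough rays to these, then look down with the wrist camera.

```bash
cat > h.py <<'E'
import numpy as np, cv2
from scipy.spatial.transform import Rotation as R
from bench import manip, effector, viewer
def ray(c,uv):
    f=210/np.tan(np.radians(c["vfov"])/2)
    uv=np.atleast_2d(uv).astype(float)
    d=np.c_[(uv[:,0]-c["cx"])/f,(uv[:,1]-c["cy"])/f,np.ones(len(uv))]
    return R.from_quat(c["attitude"]).apply(d)
def onplane(c,uv,z):
    d=ray(c,uv); return (c["eye"]+d*((z-c["eye"][2])/d[:,2])[:,None])
def tri(cs,uvs):
    A=np.zeros((3,3));b=np.zeros(3)
    for c,uv in zip(cs,uvs):
        d=ray(c,uv)[0];d/=np.linalg.norm(d);P=np.eye(3)-np.outer(d,d);A+=P;b+=P@c["eye"]
    return np.linalg.solve(A,b)
def down(yaw): # tool pointing down; tool x axis at world yaw
    return (R.from_euler("z",yaw)*R.from_euler("x",np.pi)).as_quat()
E
python3 - <<'E'
from h import *
np.set_printoptions(precision=3,suppress=True)
c=viewer.get_calibration("scene")
print("lid",onplane(c,[(237,163),(280,160),(289,186),(245,196)],.07))
print("guide top: far end, corner, near end",onplane(c,[(298,153),(329,190),(286,197)],.08))
print("jar,bottle,timer",onplane(c,[(280,270),(318,305),(201,176)],0))
w=viewer.get_calibration("wrist");Rt=R.from_quat(manip.current_tcp_rot())
print("cam in tool",Rt.inv().apply(w["eye"]-manip.current_tool_pos()),(Rt.inv()*R.from_quat(w["attitude"])).as_matrix())
print("toolx yaw",Rt.as_matrix()[:,0])
E
```

```text
lid [[0.522 0.283 0.07 ]
 [0.644 0.237 0.07 ]
 [0.596 0.09  0.07 ]
 [0.466 0.103 0.07 ]]
guide top: far end, corner, near end [[0.705 0.233 0.08 ]
 [0.674 0.005 0.08 ]
 [0.554 0.03  0.08 ]]
jar,bottle,timer [[ 0.444 -0.143  0.   ]
 [ 0.463 -0.29   0.   ]
 [ 0.435  0.379  0.   ]]
cam in tool [ 0.085  0.001 -0.159] [[-0.001 -0.951 -0.31 ]
 [ 1.    -0.001 -0.001]
 [ 0.    -0.31   0.951]]
toolx yaw [-0.966  0.258  0.   ]
```

```bash
python3 - <<'E'
from h import *
import pickle
d=[]
for i,p in enumerate([(0.54,0.10,.36),(0.52,0.20,.36)]):
    q=down(np.pi)
    manip.move_pose(p,q); manip.sleep(.3)
    c=viewer.get_calibration("wrist"); im=viewer.get_image("wrist")
    cv2.imwrite(f"pics/w{i}.png",im[:,:,::-1]); d.append(c)
    print(manip.current_q(),manip.current_clock(),manip.current_force())
pickle.dump(d,open("w.pkl","wb"))
E
```

```text
[-0.12561648  0.18953001 -0.12511208  1.63883181  0.02425799  1.31488727
  1.31664501] 2.8 [ 0.50036334 -0.04744893  0.6059771 ]
[-0.25145075  0.20770307 -0.19240381  1.61844189  0.04096679  1.31937666
  1.11881143] 3.6417 [ 0.38788439 -0.15995086 -0.0694412 ]
```

View pics/w0.png

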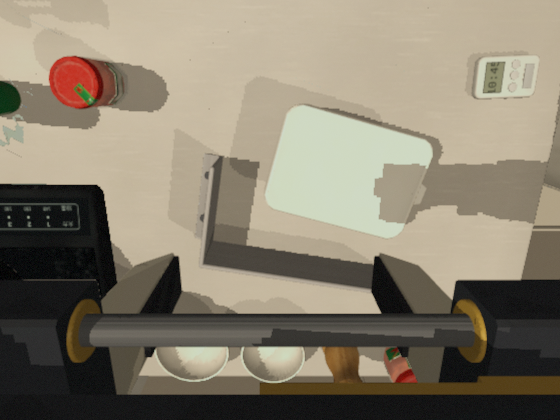

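View pics/w1.png

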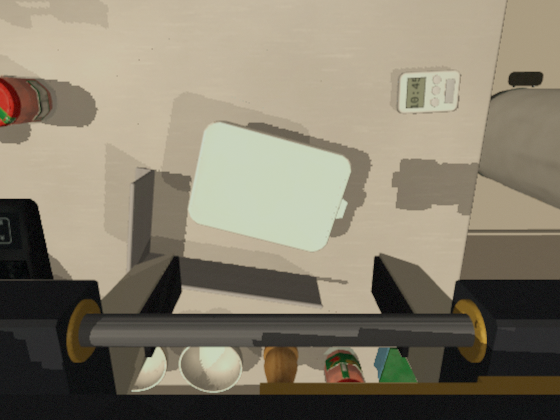

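The lid is clear in both views, with its tab at (420,192) in w0 and (342,208) in w1. The guide corner's top is near (204,265) in w0. I'll zoom in on the guide rim in w0 and segment the lid in w1.

```bash
python3 - <<'E'
from h import *
import pickle
np.set_printoptions(precision=4,suppress=True)
d=pickle.load(open("w.pkl","rb"))
a=cv2.imread("pics/w0.png")[145:295,190:390]; b=cv2.imread("pics/w1.png")[155:305,120:330]
cv2.imwrite("pics/crop.png",np.hstack([cv2.resize(a,(400,300),interpolation=2),cv2.resize(b,(400,300),interpolation=2)]))
rs=[]
for i in (0,1):
    im=cv2.imread(f"pics/w{i}.png"); B,G,Rr=[im[:,:,k].astype(int) for k in range(3)]
    print(im[180,270],im[205,400],im[100,300])
    m=((G-Rr>4)&(G>100)).astype(np.uint8)
    m=cv2.morphologyEx(m,cv2.MORPH_CLOSE,np.ones((5,5)))
    n,l,s,ce=cv2.connectedComponentsWithStats(m); k=1+np.argmax(s[1:,4]); print(s[k])
    m=(l==k).astype(np.uint8)
    m=cv2.morphologyEx(m,cv2.MORPH_OPEN,np.ones((29,29)))
    ct=max(cv2.findContours(m,0,1)[0],key=cv2.contourArea)[:,0]
    P=onplane(d[i],ct,.073)[:,:2]
    r=cv2.minAreaRect((P*1000).astype(np.float32)); print(i,r)
E
```

```text
[197 216 207] [134 155 164] [146 170 183]
[  266   106   166   132 12960]
0 ((553.9882202148438, 174.1605987548828), (152.9524383544922, 130.93453979492188), 74.64755249023438)
[187 211 201] [101 119 130] [151 175 187]
[  189   123   162   128 14756]
1 ((558.740966796875, 192.88595581054688), (191.64854431152344, 130.55128479003906), 74.63455963134766)
```

View pics/crop.png

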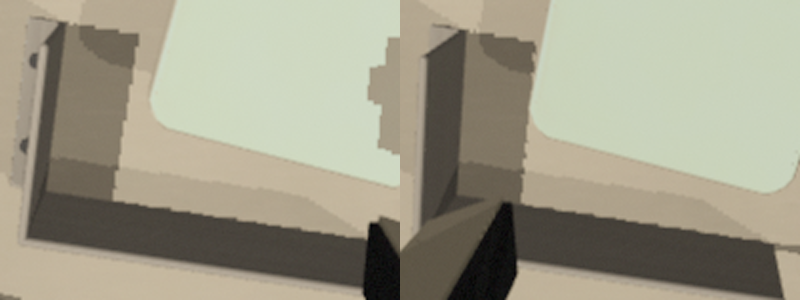

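The crop shows the rim's inner edges (light/dark border) and the wall bases clearly. I'll cross-check rim rays at z=0.08 against base rays at z=0.

```bash
python3 - <<'E'
from h import *
import pickle
np.set_printoptions(precision=4,suppress=True)
d=pickle.load(open("w.pkl","rb"))
L=[("long top",0,.08,[(204,264),(372.5,288)]),("long base",0,0,[(212.5,240),(372.5,263.5)]),("long base1",1,0,[(180.4,259),(316.9,276.5)]),
("short top",0,.08,[(214,167.5),(204,264)]),("short base",0,0,[(222.5,156),(212.5,240)]),("short top1",1,.08,[(132.6,183.5),(131,262.5)]),("short base1",1,0,[(154.1,172.5),(149.9,252.5)])]
for n,i,z,uv in L:
    P=onplane(d[i],uv,z)[:,:2]; v=P[1]-P[0]
    a=np.degrees(np.arctan2(v[0],v[1])) if 'long' in n else -np.degrees(np.arctan2(v[1],v[0]))
    nn=np.array([-v[1],v[0]])/np.hypot(*v); print(n,P.ravel(),"ang %.2f"%a)
# heights by triangulation: guide base corner / lid right-left corner (leftmost lid edge vertex)
print("lid tab-free corner pts tri", tri(d,[(297,105),(213,122)]))
print("lid bottom corner", tri(d,[(392,237),(317,250)]))
print("tab",onplane(d[1],[(346,203),(340,219)],.073))
E
```

```text
long top [0.6756 0.0062 0.7113 0.2303] ang 9.07
long base [0.6754 0.0043 0.715  0.2505] ang 9.14
long base1 [0.6874 0.0505 0.7185 0.2625] ang 8.32
short top [0.5469 0.0261 0.6756 0.0062] ang 8.79
short base [0.5471 0.0253 0.6754 0.0043] ang 9.31
short top1 [0.5468 0.0236 0.6535 0.0082] ang 8.18
short base1 [0.5509 0.0243 0.6763 0.0045] ang 8.95
lid tab-free corner pts tri [0.4743 0.1252 0.0746]
lid bottom corner [0.6419 0.2531 0.0687]
tab [[0.5749 0.2872 0.073 ]
 [0.5963 0.2807 0.073 ]]
```

```bash
cat >> h.py <<'E'
C=np.array([.676,.005]); TH=np.radians(9.0)
YG=np.array([np.sin(TH),np.cos(TH)]); XG=np.array([np.cos(TH),-np.sin(TH)])
def w(xg,yg,z): return np.r_[C+xg*XG+yg*YG,z]
def push(start,axis,targets,flim,z=.035,vel=.04):
    """step along guide axis (0:x,1:y) through targets; stop when push force over flim"""
    f0=manip.current_force(); p=list(start); log=[]
    for t in targets:
        p[axis]=t; manip.servo_line(w(*p,z),vel=vel)
        f=manip.current_force()-f0; fa=f[:2]@(XG if axis==0 else YG)
        log.append((round(t*1000),round(float(fa),1)))
        if abs(fa)>flim: break
    print(log,"t",manip.current_clock()); return p
def back(p,axis,d,z=.035,up=.2):
    p=list(p);p[axis]+=d; manip.servo_line(w(*p,z),vel=.06); manip.servo_line(w(*p,up),vel=.2)
E
python3 - <<'E'
from h import *
yaw_y=np.pi/2-TH
for nm,xy,ys in(("end",(-.137,.32),(yaw_y,yaw_y+np.pi,)),("side",(-.26,.10),(np.pi-TH,-TH))):
  for y in ys:
    for z in(.2,.035):
      q=manip.solve_ik(w(*xy,z),down(y)); print(nm,y,z,None if q is None else np.round(q,2),w(*xy,z))
E
```

```text
end 1.413716694115407 0.2 [-0.58  0.55  0.02  1.5  -0.01  1.1  -0.71] [0.59074573 0.34249179 0.2       ]
end 1.413716694115407 0.035 [-0.59  0.74  0.04  1.59 -0.04  0.82 -0.7 ] [0.59074573 0.34249179 0.035     ]
end 4.5553093477052 0.2 [-0.29  0.58 -0.4   1.49  0.24  1.12  2.25] [0.59074573 0.34249179 0.2       ]
end 4.5553093477052 0.035 [-0.32  0.77 -0.35  1.58  0.33  0.85  2.18] [0.59074573 0.34249179 0.035     ]
side 2.9845130209103035 0.2 [-0.22  0.17 -0.17  2.05  0.04  0.93  1.  ] [0.43484448 0.14444179 0.2       ]
side 2.9845130209103035 0.035 [-0.25  0.45 -0.15  2.16  0.13  0.54  0.92] [0.43484448 0.14444179 0.035     ]
side -0.15707963267948966 0.2 [-1.48  0.46  1.38  2.08 -0.53  1.03 -1.56] [0.43484448 0.14444179 0.2       ]
side -0.15707963267948966 0.035 [-1.35  1.05  1.35  2.19 -1.24  1.11 -1.02] [0.43484448 0.14444179 0.035     ]
```

```bash
python3 - <<'E'
from h import *
q=down(np.pi/2-TH); s=(-.137,.32)
effector.open_jaws(); print(manip.current_finger_gap())
manip.move_pose(w(*s,.2),q); manip.servo_line(w(*s,.035),vel=.15); manip.sleep(.2)
p=push(s,1,np.r_[np.arange(.31,.214,-.01),np.arange(.208,.190,-.0015)],6)
cv2.imwrite("pics/e1.png",viewer.get_image("scene")[:,:,::-1])
back(p,1,.05)
s=(-.26,.10); manip.move_pose(w(*s,.25),down(np.pi-TH)); print(manip.current_clock())
cv2.imwrite("pics/s1.png",viewer.get_image("scene")[100:260,180:380,::-1].repeat(3,0).repeat(3,1))
E
```

```text
0.09174782118524993
[(310, 0.5), (300, -0.0), (290, -0.5), (280, -0.8), (270, 0.4), (260, -0.0), (250, 0.2), (240, -0.5), (230, 0.6), (220, -0.0), (208, -0.1), (206, 0.4), (205, 1.7), (204, 0.8), (202, 2.5), (200, 1.8), (199, 4.4), (197, 7.1)] t 13.1167
16.575
```

View pics/s1.png

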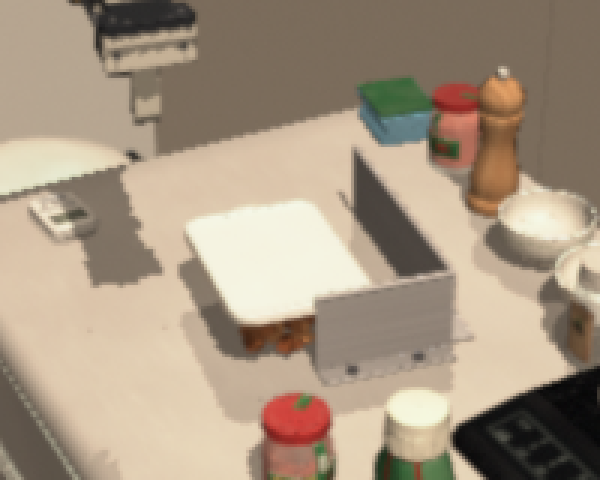

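The box end is now against the short wall (wall top around 320–450, row 285) and parallel to the guide. Next comes the side push, from the robot's side.

```bash
python3 - <<'E'
from h import *
s=(-.26,.105); manip.servo_line(w(*s,.035),vel=.15); manip.sleep(.2)
p=push(s,0,np.r_[np.arange(-.25,-.162,.01),np.arange(-.157,-.138,.0015)],6)
back(p,0,-.04)
manip.move_pose((0.52,0.16,.36),down(np.pi)); manip.sleep(.3)
import pickle
c=viewer.get_calibration("wrist"); im=viewer.get_image("wrist"); cv2.imwrite("pics/w2.png",im[:,:,::-1]); pickle.dump(c,open("w2.pkl","wb")); print(manip.current_clock())
E
```

```text
[(-250, -0.6), (-240, -1.3), (-230, -1.0), (-220, -1.1), (-210, -1.7), (-200, -0.7), (-190, -0.5), (-180, -0.2), (-170, 0.3), (-157, -0.4), (-156, -0.2), (-154, -1.9), (-152, -2.7), (-151, -2.4), (-150, -2.1), (-148, -5.2), (-146, -9.2)] t 24.2333
27.0667
```

View pics/w2.png

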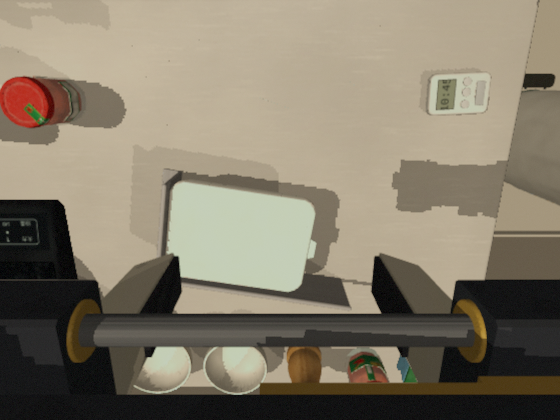

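The box sits in the corner: lid from (168,182) to (315,292), parallel to both walls. I'll measure the gaps.

```bash
python3 - <<'E'
from h import *
import pickle
np.set_printoptions(precision=4,suppress=True)
c=pickle.load(open("w2.pkl","rb")); im=cv2.imread("pics/w2.png"); B,G,Rr=[im[:,:,k].astype(int) for k in range(3)]
m=((G-Rr>4)&(G>100)).astype(np.uint8)
m=cv2.morphologyEx(m,cv2.MORPH_CLOSE,np.ones((5,5)))
n,l,s,ce=cv2.connectedComponentsWithStats(m); k=1+np.argmax(s[1:,4]); m=cv2.morphologyEx((l==k).astype(np.uint8),cv2.MORPH_OPEN,np.ones((29,29)))
ct=max(cv2.findContours(m,0,1)[0],key=cv2.contourArea)[:,0]
P=onplane(c,ct,.073)[:,:2]; r=cv2.minAreaRect((P*1000).astype(np.float32)); print(r)
bc=np.array(r[0])/1000; print("rect centre in guide",(bc-C)@XG,(bc-C)@YG,"expect -.069,.0945")
# short wall rim: row profile across left lid edge, long wall: column profile
print(im[205,155:176].tolist()); print(im[230,155:176,1]); print([im[y,240,1] for y in range(278,308)])
cr=im[160:310,145:345]; cv2.imwrite("pics/c2.png",cv2.resize(cr,(800,600),interpolation=2))
E
```

```text
((622.4931030273438, 114.28038024902344), (186.07286071777344, 131.6188201904297), 80.93144226074219)
rect centre in guide -0.06994335610496691 0.09956463462388339 expect -.069,.0945
[[135, 157, 171], [135, 157, 171], [136, 157, 171], [136, 157, 171], [131, 153, 166], [131, 150, 162], [141, 157, 168], [143, 159, 171], [132, 148, 158], [103, 118, 125], [71, 82, 88], [58, 66, 72], [54, 62, 68], [59, 69, 73], [96, 112, 121], [121, 140, 150], [150, 173, 172], [181, 205, 197], [181, 205, 196], [181, 205, 195], [182, 206, 197]]
[157 158 157 155 155 157 148 122  80  66  64  64 104 135 159 189 203 204
 204 205 205]
[np.uint8(206), np.uint8(205), np.uint8(205), np.uint8(205), np.uint8(205), np.uint8(205), np.uint8(190), np.uint8(138), np.uint8(65), np.uint8(64), np.uint8(64), np.uint8(61), np.uint8(82), np.uint8(119), np.uint8(148), np.uint8(159), np.uint8(157), np.uint8(166), np.uint8(173), np.uint8(172), np.uint8(173), np.uint8(174), np.uint8(174), np.uint8(174), np.uint8(173), np.uint8(173), np.uint8(174), np.uint8(174), np.uint8(174), np.uint8(174)]
```

View pics/c2.png

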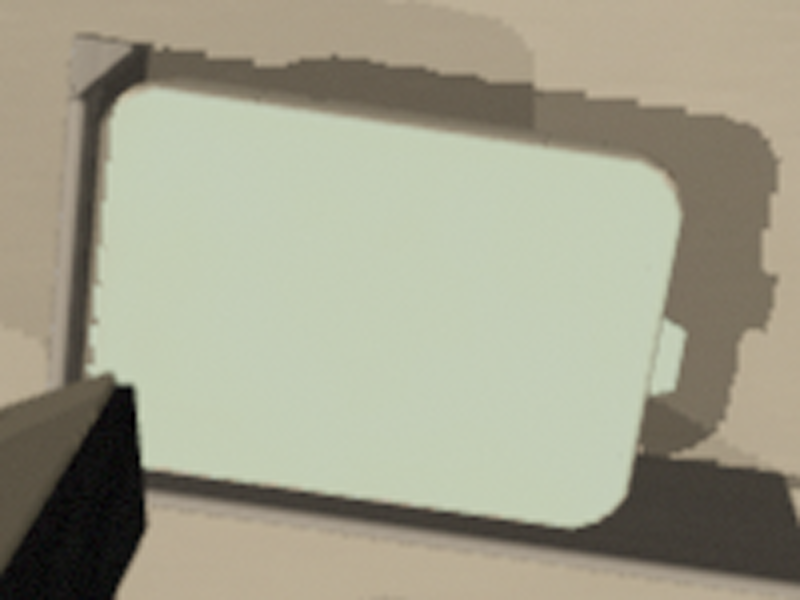

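Both gaps look like a few mm. The y gap is uncertain and close to the tolerance, so I'll nudge the end again, then the side, with light force limits.

```bash
python3 - <<'E'
from h import *
import pickle
s=(-.076,.245); z=.045
manip.move_pose(w(*s,.2),down(np.pi/2-TH)); manip.servo_line(w(*s,z),vel=.12); manip.sleep(.2)
p=push(s,1,np.r_[.23,.22,.212,np.arange(.206,.189,-.0015)],8,z=z)
back(p,1,.04,z=z)
s=(-.19,.105); manip.move_pose(w(*s,.2),down(np.pi-TH)); manip.servo_line(w(*s,z),vel=.12); manip.sleep(.2)
p=push(s,0,np.r_[-.175,-.165,-.158,np.arange(-.154,-.138,.0015)],8,z=z)
back(p,0,-.04,z=z)
manip.move_pose((0.50,0.22,.36),down(np.pi)); manip.sleep(.3)
c=viewer.get_calibration("wrist"); im=viewer.get_image("wrist"); cv2.imwrite("pics/w3.png",im[:,:,::-1]); pickle.dump(c,open("w3.pkl","wb")); print(manip.current_clock())
im=im[:,:,::-1]; B,G,Rr=[im[:,:,k].astype(int) for k in range(3)]
m=((G-Rr>4)&(G>100)).astype(np.uint8); m=cv2.morphologyEx(m,cv2.MORPH_CLOSE,np.ones((5,5)))
n,l,s,ce=cv2.connectedComponentsWithStats(m); k=1+np.argmax(s[1:,4]); m=cv2.morphologyEx((l==k).astype(np.uint8),cv2.MORPH_OPEN,np.ones((29,29)))
ct=max(cv2.findContours(m,0,1)[0],key=cv2.contourArea)[:,0]
r=cv2.minAreaRect((onplane(c,ct,.073)[:,:2]*1000).astype(np.float32)); bc=np.array(r[0])/1000
print(r,(bc-C)@XG,(bc-C)@YG)
x,y,ww,hh=cv2.boundingRect(ct); cv2.imwrite("pics/c3.png",cv2.resize(im[y-20:y+hh+25,max(x-25,0):x+ww+25],None,fx=3.5,fy=3.5,interpolation=2))
E
```

```text
[(230, 0.6), (220, 0.8), (212, 0.4), (206, 0.2), (204, 0.9), (203, -0.2), (201, 0.2), (200, 1.2), (198, 5.0), (197, 7.9), (195, 10.2)] t 33.6
[(-175, 0.5), (-165, -0.1), (-158, -0.1), (-154, 0.2), (-152, 1.7), (-151, -0.1), (-150, 0.4), (-148, -2.1), (-146, -5.7), (-145, -9.3)] t 41.3833
44.225
((622.3726196289062, 113.78892517089844), (183.53555297851562, 131.43223571777344), 81.154296875) -0.06998547564060112 0.09906038241731224
```

View pics/c3.png

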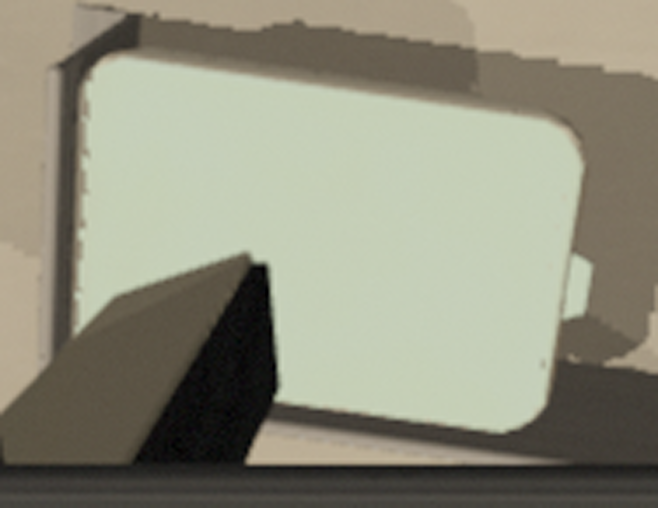

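The box is parallel to both walls. On both sides the stop force rose at the same tool positions as before, so it is seated, and the gripper is clear.

```bash
python3 -c "
from bench import manip
print(manip.hand_in(),manip.current_clock())"
```

```text
the job is handed in; nothing more can be done
the job is handed in; nothing more can be done
```

I pushed the crouton box flat into the guide's corner, with a firm stop against both walls at about 10 N or less. It is parallel to the long wall within about 0.2°, the jar, bottle and timer were not touched, the gripper is clear, and the job is handed in; no verdict came back.

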